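Tip two crates to find the stamped one and push it to the dispatch line

TASK

Just one of the two white crates has a ring stamp under its foot. With the fingers only, tip both crates over away from you, so that each lies on its back and shows its underside; then push the stamped one on, as it lies, until it lies across the dark dispatch line on the bench, about half of it beyond. Do not lift or carry the crates, leave the unstamped one short of the line, and do not disturb the other things.

Things in the scene. Friction and masses are not known exactly. Their poses are not given: they have to be found in the camera images.
- crate_a: One of two like open white plastic crates, 76 deep (x) x 106 wide (y) x 112 mm high, about 0.3 kg, walls 3 mm, 12 mm flanges 3 mm proud at rim and foot. Starts upright, depth roughly along world x. Origin: centre of the underside; x to its back (side away from the robot), z to its open rim. On its back it is 76 mm high, z level and away from the robot, underside facing the robot, origin 38 mm up.
- crate_b: One of two like open white plastic crates, 76 deep (x) x 106 wide (y) x 112 mm high, about 0.3 kg, walls 3 mm, 12 mm flanges 3 mm proud at rim and foot. Starts upright, depth roughly along world x. Origin: centre of the underside; x to its back (side away from the robot), z to its open rim. On its back it is 76 mm high, z level and away from the robot, underside facing the robot, origin 38 mm up.
- stamp (a point): Centre of the stamp: a dark ring, 54 mm outside and 38 mm inside diameter, with a bar across it, at the centre of the underside of one of the two crates (within 1 mm of that crate's origin). The underside is recessed 2 mm within the foot flange. Unseen while the crate stands upright.
- dispatch_line: Dispatch line: dark tape flat on the bench, 20 mm wide (x) and 400 mm long (y), running left to right beyond the crates. Origin: middle of the tape; its x points away from the robot. Too thin to be felt.
- crate_a_heel (a point): Middle of the bottom edge of crate_a's back, 38 mm along the crate's x from its origin: the edge it tips about, on the bench upright or tipped. Pushed near the rim (about 0.1 m up) away from the robot, the crate tips about it rather than slides; past about 40 degrees it goes over by itself.
- crate_b_heel (a point): Middle of the bottom edge of crate_b's back, 38 mm along the crate's x from its origin: the edge it tips about, on the bench upright or tipped. Pushed near the rim (about 0.1 m up) away from the robot, the crate tips about it rather than slides; past about 40 degrees it goes over by itself.
- crate_a_head (a point): Centre of crate_a's open rim, 112 mm along the crate's z from its origin: its far end once it lies on its back.
- crate_b_head (a point): Centre of crate_b's open rim, 112 mm along the crate's z from its origin: its far end once it lies on its back.
- objective_case: Upright round amber case with dark foot, 38 mm diameter, 63 mm high, loose, standing left of the crates. A bystander. Origin: centre of its underside.
- marker: Dark marker pen, 12 mm thick, 134 mm long, loose, lying between the crates with its length (its y) roughly along world x. A bystander. Origin: centre of its underside.
- coverslips: Small white box, 33x33x16 mm, loose, between the crates and the robot. A bystander. Origin: centre of its underside.
- oil_bottle: Small amber bottle with black cap, 31x32x68 mm, loose, left of the crates. A bystander. Origin: centre of its underside.
- timer: Bench timer, 52x72x34 mm, loose, right of the crates. A bystander. Origin: centre of its underside.
There are look-alikes about, which are no part of the job. What is shaped like the crate_a but blue is not meant.

How it is judged:
By the outcome, as a careful person would: the job done as asked, in the order asked, and still so for the second after the job is handed in, with the robot touching nothing.
It also fails if it takes over 51 s, if anything falls off the work surface, if the arm or the gripper's body presses on something with over 40 N, if the wrist force passes 120 N, or if a joint passes its speed limit or range.

ROBOT

A 7-joint arm with a two-finger parallel gripper is mounted at the origin on a cart in front of the work surface, level with it; the furniture and walls round the work are solid. World frame = base frame: x ahead of the robot, y to its left, z up, the work surface at z = 0. Lengths are in m, angles in rad, forces in N, time in s.
With the tool pointing down it reaches from about 0.4 to 0.925 m from the base axis. Payload 4.1 kg.
Tool frame: the origin (TCP) lies midway between the tips of the shut fingers; the grasp point (between the pads) lies 19 mm behind it (manip.grip_depth is the distance from the TCP to the grasp point, in m); z points along the fingers, y is the direction in which the jaws open and shut (so a half turn about z gives the same grasp; the last joint's range is limited). The gripper opens to 85 mm and grips with 20 to 120 N. Pads are 22 mm wide; open, the fingers measure 114 mm over their backs; the gripper's body (76 mm by 85 mm) begins 54 mm behind the grasp point. The pads swing forward as they close: fully open they stand 13 mm farther back than shut.
Start: joints at [-1.273, 0.398, 0.045, 1.537, -0.019, 1.207, -0.051], TCP at [0.251, 0.6, 0.231] pointing down, gripper open.
Joint ranges: [-2.82, 2.82], [-0.49, 2.23], [-1.37, 1.46], [0, 2.46], [-1.36, 4.5], [0.23, 2], [-2.94, 2.94]. Speed limits (rad/s): [2.57, 2.57, 3.14, 3.14, 3.14, 3.14, 3.14].

INTERFACE

Orientations are given as a unit quaternion [x, y, z, w].
In Python, from rig import manip gives the robot as it stands.
- The arm moves only by the tool move_arm, never from a script. Its argument "steps" is a list of rows, each an object of numbers: "dx", "dy", "dz": the shift along the tool's x, y, z in mm; "turn": the turn about the tool's z in rad. A call has 1 to 12 rows; each row is the pose to reach, as a shift and turn from the pose measured when the call began, along the tool's axes at that moment; what a row does not reach only later rows make up. A row lasts 1/8 s, in which the tool goes at most 62.5 mm and 10.7 degrees, less where a joint would pass 70% of its speed; a pose out of reach is approached as far as the arm can. A call with a gripper value outside its range is refused whole. "claw" is the closure, from 0 (fully open) to 1 (shut), set as the call begins (left out, the last holds). The fingers move at their own pace and stop on an object; "newtons" is the grip in N (left out, the last holds). Time passes only in rows, so rows that repeat a pose let the fingers close. It gives the time, the measured TCP pose, the force and the opening at its end, in the units of the state.
- manip.observe(): the state, without advancing time (a new reading comes with each control period).
- manip.capture(name): name is "scene" or "side" or "wrist"; returns the picture (384x512x3 uint8, red, green, blue); there is no depth.
- manip.get_calibration(name): a dict with "fx", "fy", "cx", "cy" (pixels), "k1" (the pictures are not rectified: a ray, as slopes to the right and down, at radius r is drawn at 1 + k1 r^2 times it, then the intrinsics apply), "camera_from_world" (4x4, takes a point from world to camera coordinates). Camera axes: x right, y up, looking along -z (the intrinsics and any distortion apply to the point x, -y, -z); pixel columns grow to the right and rows downward; lengths in m; the calibration is good to about 2 mm. A picture is of the moment at which its call begins: read the wrist's pose just before it. get_calibration takes no time and is no camera call; for the wrist camera it gives the pose at the moment of the call.
- manip.finish_job(): hands the job in, once; it reports no verdict.
The state is a dict: "time": time; "joint_pos": joint angles; "qvel": joint speeds; "joint_efforts": joint torques, N m; "tool_pos": TCP position; "eef_rot": TCP orientation; "wrist_force": force on the tool from outside, world axes, zero at the start; "ft_torque": the same for the moment, N m; "width": finger opening in m.
Only numpy, scipy, OpenCV 4.12 (cv2) and the standard library are available. Lean on these libraries where they do the work, as an engineer would, in place of code of your own. Each camera call takes 0.05 s, during which the arm holds its last target.

## Working session

There is one attempt and no reset: what is moved stays moved. The work goes in short steps, Python scripts to look and compute and a tool call to move; the robot and the scene stay as the last step left them, time stands still between calls to the robot, and variables do not carry over. Pictures are saved under pics/ and viewed, and the job is handed in when it is done.

Besides the shell and the picture viewer there is one more tool, called after "Emit:" as name(argument=value, ...), one argument or row to a line, values as JSON. move_arm: Moves the arm, as the interface text tells. Its arguments: {"type":"object","properties":{"steps":{"type":"array"},"claw":{"type":"number"},"newtons":{"type":"number"}},"required":["steps"]}

```bash
ls; mkdir -p pics
python3 - <<'E'
from rig import manip
import cv2,numpy as np
s=manip.observe();print(s)
for n in ("scene","side"):
    im=manip.capture(n);cv2.imwrite(f"pics/{n}0.png",im[:,:,::-1]);c=manip.get_calibration(n);print(n,c)
E
```

```text
pics
{'time': 0.0, 'joint_pos': array([-1.27298997,  0.39922062,  0.04502712,  1.53789801, -0.0187112 ,
        1.20691825, -0.05071151]), 'qvel': array([-2.36111618e-04,  2.41618559e-04, -1.22084666e-04, -1.76697185e-03,
       -1.16753092e-03, -5.94899897e-04,  2.04826459e-05]), 'joint_efforts': array([-1.95108714e-04, -4.75106514e+01,  1.36457853e+00, -2.54221559e+01,
        1.16499863e-02,  9.33215779e-03, -1.13747799e-05]), 'tool_pos': array([0.25093101, 0.59890501, 0.23023684]), 'eef_rot': array([ 1.97053754e-01,  9.80392164e-01, -1.00207282e-03, -1.36588099e-04]), 'wrist_force': array([ 0.18413924, -0.22644008,  0.09456798]), 'ft_torque': array([ 3.98286050e-05, -2.79659539e-02,  2.02599359e-02]), 'width': 0.08519969652734204}
scene {'fx': 492.9704022956221, 'fy': 492.9704022956221, 'cx': 255.47313571378578, 'cy': 190.8859515134396, 'k1': -0.000915228157628243, 'camera_from_world': array([[ 0.75556184, -0.65481432, -0.01856115, -0.38724297],
       [ 0.51433742,  0.5754478 ,  0.63585914, -0.34280358],
       [-0.4056887 , -0.4899776 ,  0.7715819 , -1.19904532],
       [ 0.        ,  0.        ,  0.        ,  1.        ]])}
side {'fx': 350.7490742380366, 'fy': 350.7490742380366, 'cx': 258.05924578328245, 'cy': 192.87012734488872, 'k1': 0.0039870047065377326, 'camera_from_world': array([[-0.98828269, -0.1525754 , -0.00425163,  0.52174316],
       [ 0.08774963, -0.59073478,  0.80208006, -0.12578117],
       [-0.12488927,  0.79230876,  0.59720139, -1.17959088],
       [ 0.        ,  0.        ,  0.        ,  1.        ]])}
```

View pics/scene0.png

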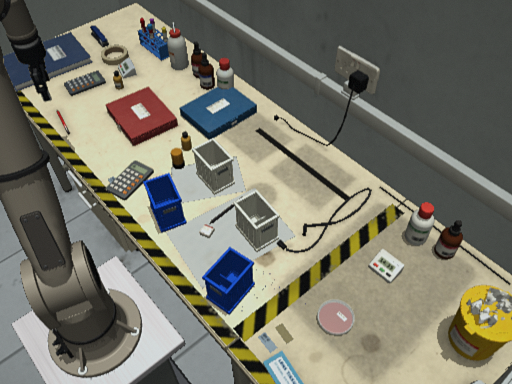

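View pics/side0.png

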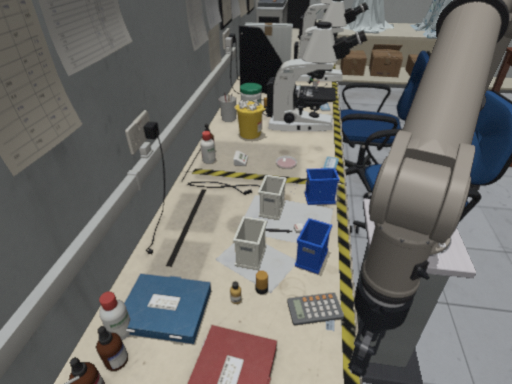

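Scene picture: white crates at (214,167) and (257,219). The blue look-alikes at (165,202) and (229,278) are not meant. The dark line runs from (258,130) to (348,198), the marker is near (222,215) and the coverslips at (207,231). The cable at (340,215) is not the line. I'll crop closer next.

```bash
cat > h.py <<'E'
import numpy as np,cv2
from rig import manip
def K(c): return np.array([[c['fx'],0,c['cx']],[0,c['fy'],c['cy']],[0,0,1]])
D=np.diag([1.,-1,-1])
def proj(c,P):
    T=c['camera_from_world'];R=D@T[:3,:3];t=D@T[:3,3]
    return cv2.projectPoints(np.atleast_2d(np.array(P,float)),cv2.Rodrigues(R)[0],t,K(c),np.array([c['k1'],0,0,0]))[0][:,0]
def unproj(c,uv,z):
    T=c['camera_from_world'];R=D@T[:3,:3];t=D@T[:3,3]
    n=cv2.undistortPoints(np.array(uv,float).reshape(-1,1,2),K(c),np.array([c['k1'],0,0,0]))[:,0]
    d=np.c_[n,np.ones(len(n))]@R; o=-R.T@t
    return o+d*((z-o[2])/d[:,2])[:,None]
E
python3 - <<'E'
import cv2
a=cv2.imread("pics/scene0.png")[110:270,150:350];cv2.imwrite("pics/c1.png",cv2.resize(a,None,fx=3.75,fy=3.75,interpolation=cv2.INTER_CUBIC))
a=cv2.imread("pics/side0.png")[165:305,215:345];cv2.imwrite("pics/c2.png",cv2.resize(a,None,fx=4.2,fy=4.2,interpolation=cv2.INTER_CUBIC))
E
```

```text
(no output)
```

View pics/c1.png

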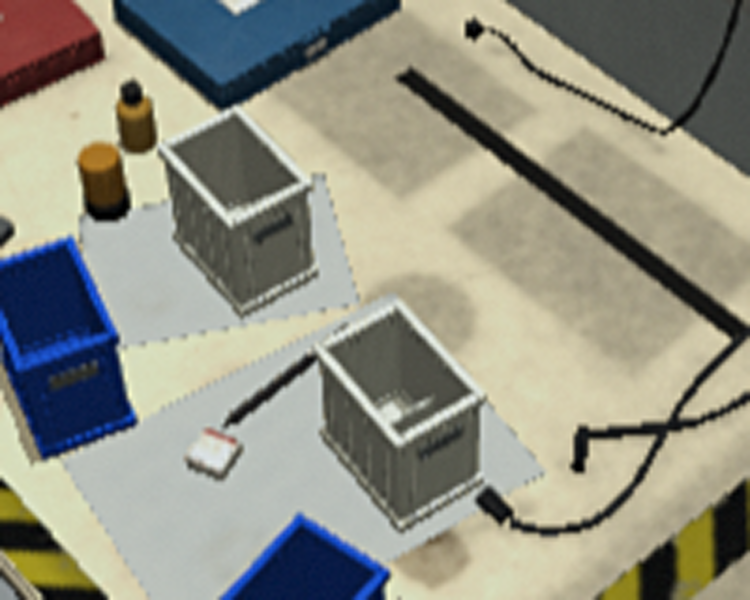

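View pics/c2.png

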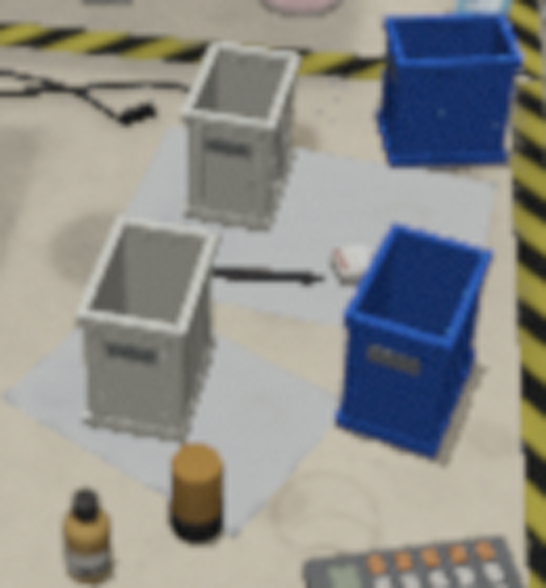

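Run:
```python
from h import *
from scipy.optimize import least_squares
cs=manip.get_calibration("scene");cd=manip.get_calibration("side")
f1=lambda p:np.array(p)/3.75+[150,110]
f2=lambda p:np.array(p)/4.2+[215,165]
S={'L':([(160,150),(237,110),(312,185),(237,220)],[(183,330),(80,318),(122,220),(219,232)]),
   'R':([(315,347),(398,297),(485,398),(402,443)],[(272,125),(185,113),(215,44),(298,55)])}
# order: (near-left),(far-left),(far-right),(near-right)
for k,(a,b) in S.items():
    ua=unproj(cs,f1(a),.112);ub=unproj(cd,f2(b),.112)
    print(k,ua.round(3)[:,:2].tolist(),ub.round(3)[:,:2].tolist())
    L=np.array([[-.038,.053],[.038,.053],[.038,-.053],[-.038,-.053]])
    def P(q):
        c,s=np.cos(q[2]),np.sin(q[2]);return np.c_[L@np.array([[c,s],[-s,c]])+q[:2],np.full(4,.112)]
    r=least_squares(lambda q:np.r_[(proj(cs,P(q))-f1(a)).ravel(),(proj(cd,P(q))-f2(b)).ravel()],[*ua.mean(0)[:2],0])
    print(r.x.round(4),np.abs(r.fun).max())
print('line',unproj(cs,f1([(400,74),(412,68),(735,343),(747,330)]),0).round(3))
print('bottle,case,pen a,b,cover,timer',unproj(cs,f1([(140,145),(105,210),(228,422),(312,357),(213,455)]),0).round(3))
print('cover tops/timer, cable', unproj(cs,[(385,266)],.02).round(3),unproj(cs,f1([(478,492),(490,490),(577,465),(583,432),(735,340)]),0).round(3))
print('case top',unproj(cs,f1([(100,155)]),.063).round(3),unproj(cs,f1([(131,92)]),.068).round(3))
print('blue L rim', unproj(cs,f1([(70,240),(118,345),(0,300)]),.112).round(3),'blue R',unproj(cs,f1([(300,515),(388,575)]),.112).round(3))
print('bluebox',unproj(cs,f1([(222,103),(400,5)]),0).round(3))
```

```text
L [[0.486, 0.244], [0.557, 0.239], [0.55, 0.137], [0.485, 0.146]] [[0.487, 0.25], [0.557, 0.249], [0.548, 0.147], [0.477, 0.149]]
[ 0.5191  0.1942 -0.0691] 1.8592778124777851
R [[0.452, 0.014], [0.526, 0.01], [0.511, -0.098], [0.444, -0.089]] [[0.452, 0.017], [0.522, 0.011], [0.512, -0.09], [0.441, -0.083]]
[ 0.4832 -0.0401 -0.101 ] 1.2575854269416595
line [[ 0.755  0.274  0.   ]
 [ 0.768  0.273  0.   ]
 [ 0.751 -0.129  0.   ]
 [ 0.767 -0.126  0.   ]]
bottle,case,pen a,b,cover,timer [[0.531 0.357 0.   ]
 [0.465 0.315 0.   ]
 [0.409 0.074 0.   ]
 [0.496 0.08  0.   ]
 [0.382 0.057 0.   ]]
cover tops/timer, cable [[ 0.654 -0.35   0.02 ]] [[ 0.507 -0.098  0.   ]
 [ 0.515 -0.103  0.   ]
 [ 0.578 -0.129  0.   ]
 [ 0.603 -0.111  0.   ]
 [ 0.753 -0.127  0.   ]]
case top [[0.47  0.314 0.063]] [[0.529 0.352 0.068]]
blue L rim [[0.381 0.213 0.112]
 [0.349 0.108 0.112]
 [0.31  0.199 0.112]] blue R [[ 0.356 -0.088  0.112]
 [ 0.37  -0.161  0.112]]
bluebox [[0.615 0.351 0.   ]
 [0.815 0.343 0.   ]]
```

Candidates before the first reach:
- White crate L at (214,167), world (0.519, 0.194), yaw −0.07: a match.
- White crate R at (257,219), world (0.483, −0.040), yaw −0.10: a match.
- Blue crates at (165,202) and (229,278): rejected by colour.
- Dark strip (258,130)-(348,198), at x≈0.760: this is the line. The cable at (340,215) is not.

The crops confirm both choices. I'll start with L, fingers open and jaws across the crate.

Emit:
move_arm(
  steps=[
    {"dx": -20, "dy": -18, "turn": -0.03},
    {"dx": -50, "dy": -45, "turn": -0.06},
    {"dx": -85, "dy": -76, "turn": -0.09},
    {"dx": -120, "dy": -107, "turn": -0.12},
    {"dx": -155, "dy": -138, "turn": -0.16},
    {"dx": -190, "dy": -170, "turn": -0.2},
    {"dx": -225, "dy": -201, "turn": -0.24},
    {"dx": -260, "dy": -232, "turn": -0.28},
    {"dx": -290, "dy": -260, "turn": -0.31},
    {"dx": -315, "dy": -282, "turn": -0.328},
    {"dx": -330, "dy": -295, "turn": -0.328},
    {"dx": -330, "dy": -295, "turn": -0.328},
  ],
  claw=0,
)

```text
invalid input
```

Emit:
move_arm(
  steps=[
    {"dx": -20, "dy": -18, "dz": 0, "turn": -0.03},
    {"dx": -50, "dy": -45, "dz": 0, "turn": -0.06},
    {"dx": -85, "dy": -76, "dz": 0, "turn": -0.09},
    {"dx": -120, "dy": -107, "dz": 0, "turn": -0.12},
    {"dx": -155, "dy": -138, "dz": 0, "turn": -0.16},
    {"dx": -190, "dy": -170, "dz": 0, "turn": -0.2},
    {"dx": -225, "dy": -201, "dz": 0, "turn": -0.24},
    {"dx": -260, "dy": -232, "dz": 0, "turn": -0.28},
    {"dx": -290, "dy": -260, "dz": 0, "turn": -0.31},
    {"dx": -315, "dy": -282, "dz": 0, "turn": -0.33},
    {"dx": -330, "dy": -295, "dz": 0, "turn": -0.33},
    {"dx": -330, "dy": -295, "dz": 0, "turn": -0.33},
  ],
  claw=0,
)

```text
time: 1.6
tool_pos: [0.4417, 0.1978, 0.2307]
eef_rot: [0.035, 0.999, -0.001, -0.0]
wrist_force: [0.5, 0.1, 1.3]
width: 0.0852
```

Emit:
move_arm(
  steps=[
    {"dx": 0, "dy": 0, "dz": 40, "turn": 0},
    {"dx": 0, "dy": 0, "dz": 90, "turn": 0},
    {"dx": 0, "dy": 0, "dz": 130, "turn": 0},
    {"dx": 0, "dy": 0, "dz": 142, "turn": 0},
    {"dx": -8, "dy": 0, "dz": 142, "turn": 0},
    {"dx": -16, "dy": 0, "dz": 142, "turn": 0},
    {"dx": -24, "dy": 0, "dz": 142, "turn": 0},
    {"dx": -32, "dy": 0, "dz": 142, "turn": 0},
    {"dx": -40, "dy": 0, "dz": 142, "turn": 0},
    {"dx": -45, "dy": 0, "dz": 142, "turn": 0},
  ],
)

```text
time: 2.85
tool_pos: [0.487, 0.1943, 0.0887]
eef_rot: [0.035, 0.999, -0.001, -0.0]
wrist_force: [-0.8, -0.5, 1.0]
width: 0.0854
```

Run:
```python
from h import *
im=manip.capture("side");cv2.imwrite("pics/s1.png",cv2.resize(im[150:320,190:360,::-1],None,fx=3.4,fy=3.4,interpolation=cv2.INTER_CUBIC))
```

```text
(no output)
```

View pics/s1.png

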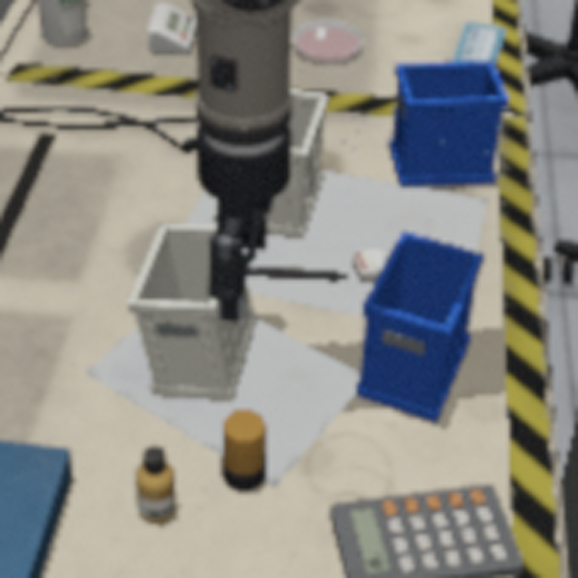

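The left crate has started to tip away, with the fingers on its near rim at (228,290). I'll continue pushing.

Emit:
move_arm(
  steps=[
    {"dx": -8, "dy": 0, "dz": 0, "turn": 0},
    {"dx": -16, "dy": 0, "dz": 0, "turn": 0},
    {"dx": -24, "dy": 0, "dz": 0, "turn": 0},
    {"dx": -30, "dy": 0, "dz": 0, "turn": 0},
    {"dx": -36, "dy": 0, "dz": 0, "turn": 0},
    {"dx": -42, "dy": 0, "dz": 0, "turn": 0},
    {"dx": -48, "dy": 0, "dz": 0, "turn": 0},
    {"dx": -54, "dy": 0, "dz": 0, "turn": 0},
    {"dx": -58, "dy": 0, "dz": 0, "turn": 0},
    {"dx": -58, "dy": 0, "dz": 0, "turn": 0},
  ],
)

```text
time: 4.15
tool_pos: [0.5458, 0.19, 0.0887]
eef_rot: [0.036, 0.999, -0.001, 0.0]
wrist_force: [-0.2, 0.1, 0.6]
width: 0.0857
```

Run:
```python
from h import *
im=manip.capture("side");cv2.imwrite("pics/s2.png",cv2.resize(im[150:320,190:360,::-1],None,fx=3.4,fy=3.4,interpolation=cv2.INTER_CUBIC))
```

```text
(no output)
```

View pics/s2.png

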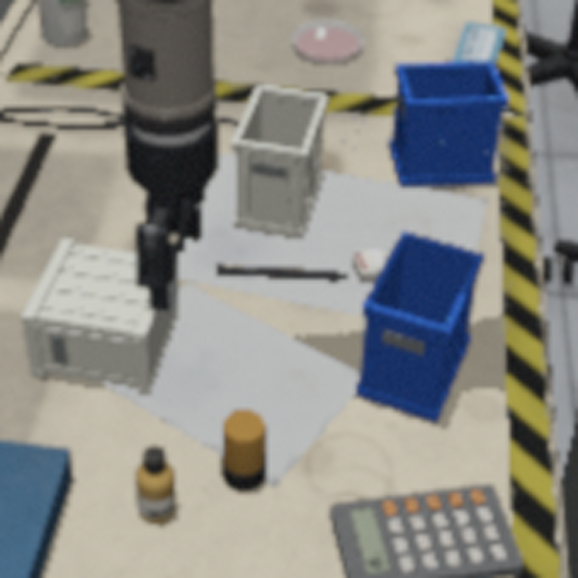

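Crate L now lies on its back (crop, around (95,315)), and the bystanders are unmoved. Next is crate R.

Emit:
move_arm(
  steps=[
    {"dx": 5, "dy": 0, "dz": -45, "turn": 0},
    {"dx": 15, "dy": -15, "dz": -90, "turn": 0},
    {"dx": 30, "dy": -55, "dz": -120, "turn": 0.01},
    {"dx": 50, "dy": -100, "dz": -120, "turn": 0.02},
    {"dx": 75, "dy": -145, "dz": -120, "turn": 0.03},
    {"dx": 95, "dy": -190, "dz": -120, "turn": 0.03},
    {"dx": 110, "dy": -220, "dz": -120, "turn": 0.03},
    {"dx": 115, "dy": -232, "dz": -110, "turn": 0.03},
    {"dx": 115, "dy": -232, "dz": -80, "turn": 0.03},
    {"dx": 115, "dy": -232, "dz": -40, "turn": 0.03},
    {"dx": 115, "dy": -232, "dz": 0, "turn": 0.03},
    {"dx": 115, "dy": -232, "dz": 0, "turn": 0.03},
  ],
)

```text
time: 5.7
tool_pos: [0.4118, -0.0327, 0.0866]
eef_rot: [0.05, 0.999, -0.002, -0.004]
wrist_force: [-0.3, -0.1, 0.2]
width: 0.0855
```

Run:
```python
from h import *
im=manip.capture("scene");cv2.imwrite("pics/s3.png",cv2.resize(im[110:270,150:350,::-1],None,fx=3.75,fy=3.75,interpolation=cv2.INTER_CUBIC))
```

```text
(no output)
```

View pics/s3.png

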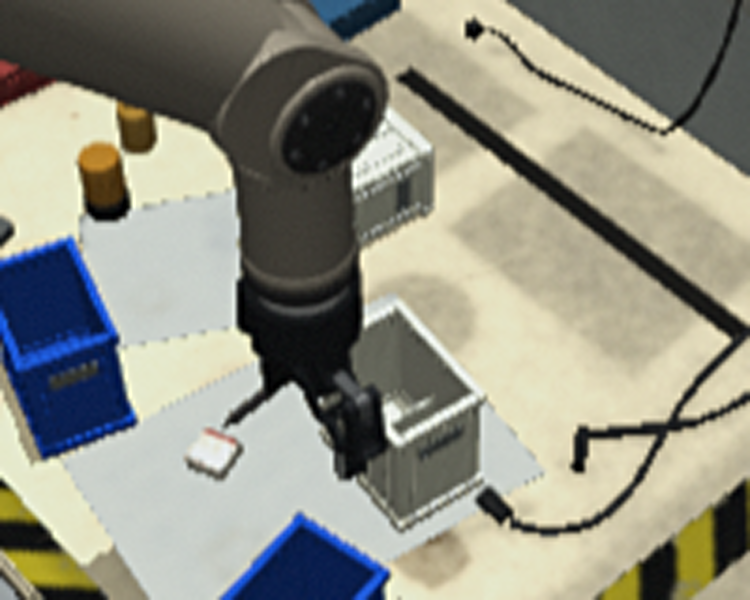

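The fingers are behind R's near rim at (345,450) in the crop, with clearance. I'll tip R the same way.

Emit:
move_arm(
  steps=[
    {"dx": -12, "dy": 0, "dz": 0, "turn": 0},
    {"dx": -22, "dy": 0, "dz": 0, "turn": 0},
    {"dx": -30, "dy": 0, "dz": 0, "turn": 0},
    {"dx": -38, "dy": 0, "dz": 0, "turn": 0},
    {"dx": -46, "dy": 0, "dz": 0, "turn": 0},
    {"dx": -54, "dy": 0, "dz": 0, "turn": 0},
    {"dx": -62, "dy": 0, "dz": 0, "turn": 0},
    {"dx": -69, "dy": 0, "dz": 0, "turn": 0},
    {"dx": -76, "dy": 0, "dz": 0, "turn": 0},
    {"dx": -83, "dy": 0, "dz": 0, "turn": 0},
    {"dx": -90, "dy": 0, "dz": 0, "turn": 0},
    {"dx": -98, "dy": 0, "dz": 0, "turn": 0},
  ],
)

```text
time: 7.25
tool_pos: [0.5116, -0.0426, 0.088]
eef_rot: [0.05, 0.999, -0.002, -0.002]
wrist_force: [-0.1, -0.6, -0.1]
width: 0.0854
```

Emit:
move_arm(
  steps=[
    {"dx": 0, "dy": 0, "dz": 0, "turn": 0},
    {"dx": 10, "dy": 0, "dz": -40, "turn": 0},
    {"dx": 30, "dy": 0, "dz": -90, "turn": 0},
    {"dx": 60, "dy": 0, "dz": -130, "turn": 0},
    {"dx": 90, "dy": 0, "dz": -150, "turn": 0},
    {"dx": 100, "dy": 0, "dz": -150, "turn": 0},
  ],
)

```text
time: 8.0
tool_pos: [0.4122, -0.032, 0.2395]
eef_rot: [0.05, 0.999, -0.001, 0.0]
wrist_force: [-0.3, -0.1, 0.7]
width: 0.0855
```

Run:
```python
from h import *
print(manip.observe()['tool_pos'])
w=manip.capture("wrist");cv2.imwrite("pics/w4.png",w[:,:,::-1])
im=manip.capture("scene");cv2.imwrite("pics/s4.png",cv2.resize(im[110:270,150:350,::-1],None,fx=3.75,fy=3.75,interpolation=cv2.INTER_CUBIC))
im=manip.capture("side");cv2.imwrite("pics/t4.png",cv2.resize(im[150:320,190:360,::-1],None,fx=3.4,fy=3.4,interpolation=cv2.INTER_CUBIC))
```

```text
[ 0.41216719 -0.03202664  0.23948878]
```

View pics/w4.png

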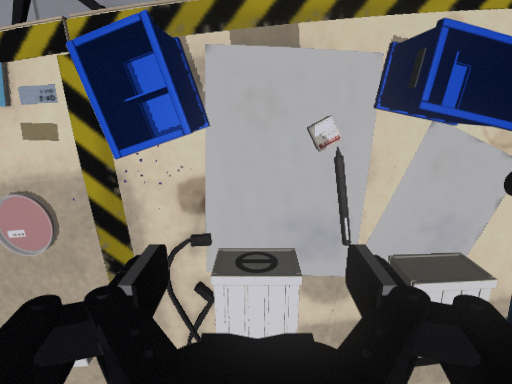

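View pics/s4.png

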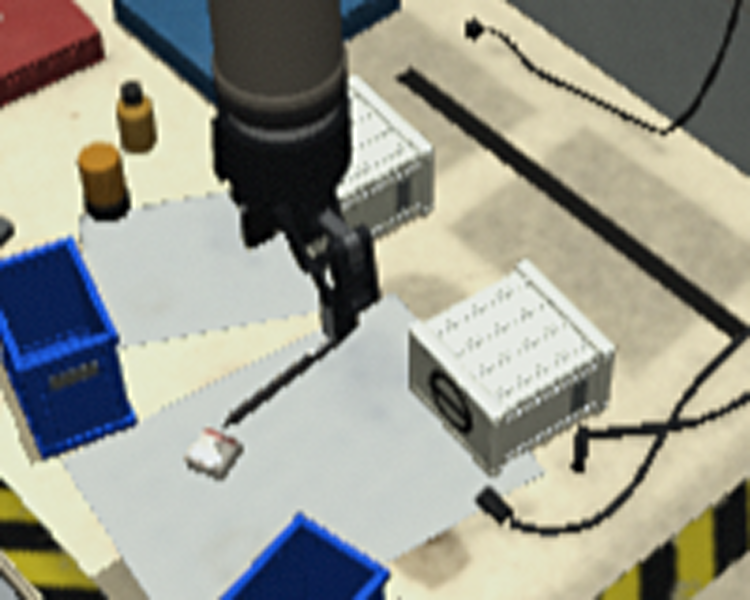

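View pics/t4.png

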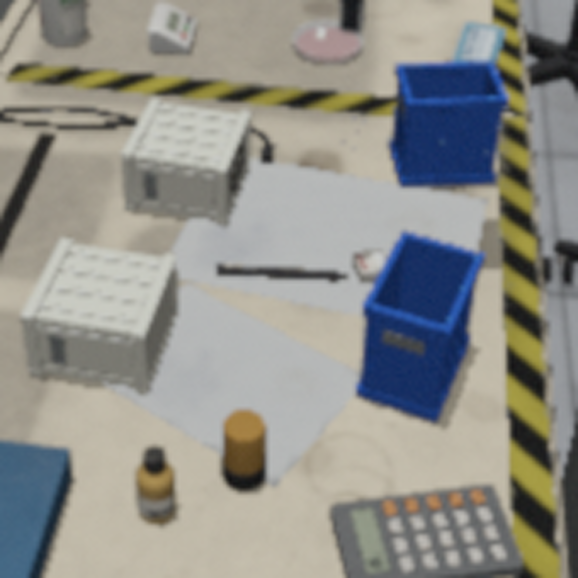

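The wrist view shows the ring stamp on crate R at (257,262). L's underside at (440,268) is plain. The bystanders are unmoved. Next I'll measure R's pose, the line and the cable clearance.

Run:
```python
from h import *
cs=manip.get_calibration("scene");cd=manip.get_calibration("side");cw=manip.get_calibration("wrist")
f1=lambda p:np.array(p)/3.75+[150,110]
f2=lambda p:np.array(p)/3.4+[190,150]
print('R top scene NL FL FR NR',unproj(cs,f1([(411,328),(525,261),(614,350),(498,416)]),.076).round(3)[:,:2].tolist())
print('R top side NL FL FR NR',unproj(cd,f2([(233,170),(124,152),(156,98),(252,110)]),.076).round(3)[:,:2].tolist())
print('R wrist NL NR',unproj(cw,[(300,250),(217,250)],.076).round(3)[:,:2].tolist())
print('R bottom right scene',unproj(cs,f1([(493,473),(607,408)]),0).round(3)[:,:2].tolist())
print('cable scene',unproj(cs,f1([(478,490),(490,487),(577,468),(580,432),(590,430),(640,432)]),0).round(3)[:,:2].tolist())
print('cable wrist plug ends',unproj(cw,[(210,240),(192,240),(212,292),(203,283),(190,345)],0.003).round(3)[:,:2].tolist())
print('L wrist NL NR top',unproj(cw,[(474,255),(391,255)],.076).round(3)[:,:2].tolist())
print('pen,cover wrist',unproj(cw,[(346,243),(338,150),(324,133)],.01).round(3)[:,:2].tolist())
```

```text
R top scene NL FL FR NR [[0.533, 0.004], [0.64, -0.005], [0.629, -0.11], [0.526, -0.097]]
R top side NL FL FR NR [[0.525, 0.009], [0.639, -0.004], [0.627, -0.104], [0.52, -0.097]]
R wrist NL NR [[0.497, 0.007], [0.488, -0.084]]
R bottom right scene [[0.527, -0.093], [0.632, -0.107]]
cable scene [[0.509, -0.097], [0.517, -0.101], [0.576, -0.131], [0.601, -0.11], [0.608, -0.113], [0.635, -0.139]]
cable wrist plug ends [[0.507, -0.106], [0.505, -0.13], [0.588, -0.115], [0.573, -0.126], [0.68, -0.163]]
L wrist NL NR top [[0.525, 0.208], [0.514, 0.11]]
pen,cover wrist [[0.526, 0.077], [0.401, 0.069], [0.378, 0.053]]
```

Run:
```python
import cv2
a=cv2.imread("pics/w4.png")[210:370,150:350];cv2.imwrite("pics/w4c.png",cv2.resize(a,None,fx=3.75,fy=3.75,interpolation=cv2.INTER_CUBIC))
```

```text
(no output)
```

View pics/w4c.png

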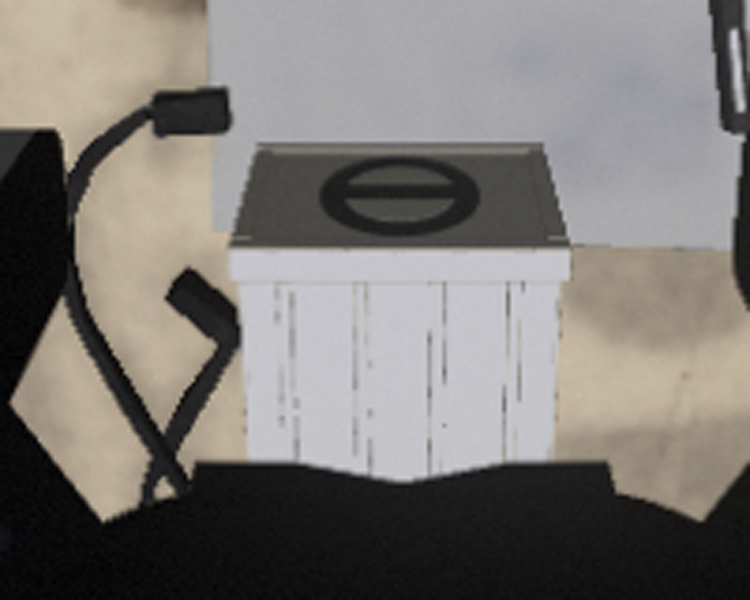

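Emit:
move_arm(
  steps=[
    {"dx": -25, "dy": -2, "dz": 10, "turn": -0.05},
    {"dx": -60, "dy": -5, "dz": 40, "turn": -0.1},
    {"dx": -74, "dy": -6, "dz": 90, "turn": -0.1},
    {"dx": -74, "dy": -6, "dz": 140, "turn": -0.1},
    {"dx": -74, "dy": -6, "dz": 185, "turn": -0.1},
    {"dx": -74, "dy": -6, "dz": 208, "turn": -0.1},
    {"dx": -74, "dy": -6, "dz": 210, "turn": -0.1},
  ],
  claw=0.3,
)

```text
time: 9.02
tool_pos: [0.4828, -0.0466, 0.0244]
eef_rot: [0.0, 1.0, -0.002, -0.005]
wrist_force: [-0.7, -0.4, -0.2]
width: 0.0597
```

Run:
```python
from h import *
im=manip.capture("scene");cv2.imwrite("pics/s5.png",cv2.resize(im[110:270,150:350,::-1],None,fx=3.75,fy=3.75,interpolation=cv2.INTER_CUBIC))
```

```text
(no output)
```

View pics/s5.png

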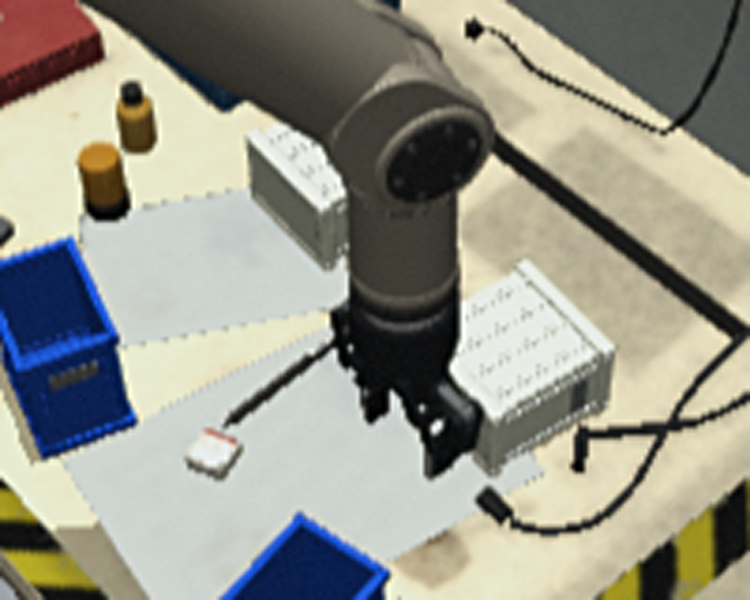

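L's underside is plain in this view, and the fingers stand clear behind R with no contact. I'll push now, drifting slightly left away from the cable.

Emit:
move_arm(
  steps=[
    {"dx": -12, "dy": 0, "dz": -3, "turn": 0},
    {"dx": -24, "dy": 0, "dz": -3, "turn": 0},
    {"dx": -32, "dy": 0, "dz": -3, "turn": 0},
    {"dx": -40, "dy": 2, "dz": -3, "turn": 0},
    {"dx": -48, "dy": 4, "dz": -3, "turn": 0},
    {"dx": -56, "dy": 6, "dz": -3, "turn": 0},
    {"dx": -65, "dy": 8, "dz": -3, "turn": 0},
    {"dx": -75, "dy": 10, "dz": -3, "turn": 0},
    {"dx": -85, "dy": 12, "dz": -3, "turn": 0},
    {"dx": -95, "dy": 14, "dz": -3, "turn": 0},
    {"dx": -105, "dy": 15, "dz": -3, "turn": 0},
    {"dx": -110, "dy": 16, "dz": -3, "turn": 0},
  ],
)

```text
time: 10.58
tool_pos: [0.5943, -0.0305, 0.0283]
eef_rot: [-0.0, 1.0, -0.002, -0.004]
wrist_force: [-5.3, -0.9, 8.7]
width: 0.06
```

Run:
```python
from h import *
im=manip.capture("scene");cv2.imwrite("pics/s6.png",cv2.resize(im[110:270,150:350,::-1],None,fx=3.75,fy=3.75,interpolation=cv2.INTER_CUBIC))
im=manip.capture("side");cv2.imwrite("pics/t6.png",cv2.resize(im[150:320,170:340,::-1],None,fx=3.4,fy=3.4,interpolation=cv2.INTER_CUBIC))
```

```text
(no output)
```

View pics/s6.png

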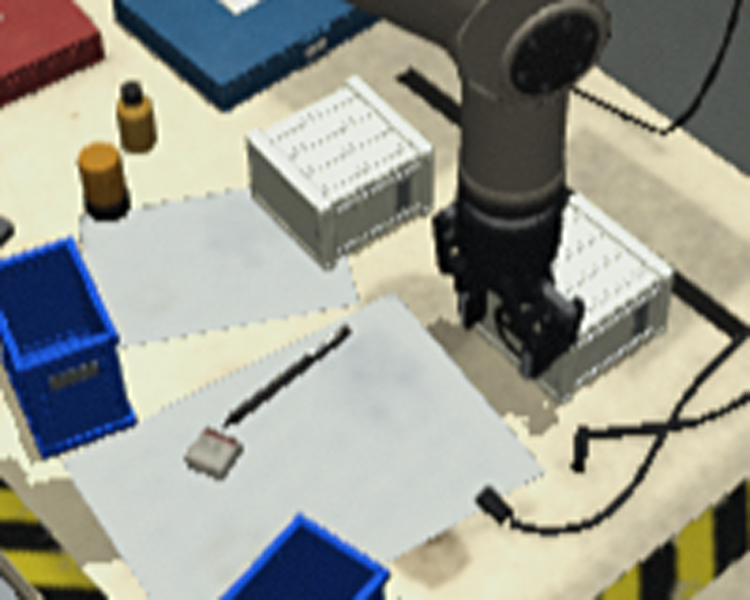

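View pics/t6.png

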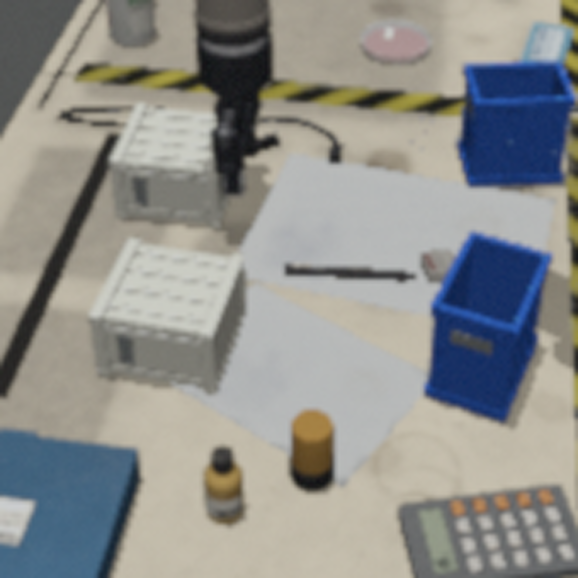

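Run:
```python
from h import *
cs=manip.get_calibration("scene");cd=manip.get_calibration("side")
f1=lambda p:np.array(p)/3.75+[150,110]
f2=lambda p:np.array(p)/3.4+[170,150]
print('scene FL FR top',unproj(cs,f1([(577,192),(673,269)]),.076).round(3)[:,:2].tolist(),'bottom NR FR',unproj(cs,f1([(560,400),(665,330)]),0).round(3)[:,:2].tolist())
print('side FL FR top',unproj(cd,f2([(112,157),(143,104)]),.076).round(3)[:,:2].tolist(),'bottom NL,FL',unproj(cd,f2([(225,226),(117,215)]),0).round(3)[:,:2].tolist())
print('side line edges at',unproj(cd,f2([(106,135),(115,138),(0,388),(7,395)]),0).round(3)[:,:2].tolist())
```

```text
scene FL FR top [[0.719, 0.02], [0.717, -0.085]] bottom NR FR [[0.611, -0.078], [0.72, -0.084]]
side FL FR top [[0.718, 0.016], [0.711, -0.08]] bottom NL,FL [[0.603, 0.018], [0.72, 0.017]]
side line edges at [[0.771, -0.119], [0.759, -0.115], [0.757, 0.265], [0.748, 0.272]]
```

R is now square, with its head at x≈0.717. It needs about 98 mm more to bring its middle to the line at 0.760.

Emit:
move_arm(
  steps=[
    {"dx": -8, "dy": 0, "dz": 0, "turn": 0},
    {"dx": -18, "dy": 0, "dz": 0, "turn": 0},
    {"dx": -28, "dy": 0, "dz": 0, "turn": 0},
    {"dx": -38, "dy": 0, "dz": 0, "turn": 0},
    {"dx": -48, "dy": 0, "dz": 0, "turn": 0},
    {"dx": -58, "dy": 0, "dz": 0, "turn": 0},
    {"dx": -68, "dy": 0, "dz": 0, "turn": 0},
    {"dx": -77, "dy": 0, "dz": 0, "turn": 0},
    {"dx": -85, "dy": 0, "dz": 0, "turn": 0},
    {"dx": -91, "dy": 0, "dz": 0, "turn": 0},
    {"dx": -96, "dy": 0, "dz": 0, "turn": 0},
    {"dx": -97, "dy": 0, "dz": 0, "turn": 0},
  ],
)

```text
time: 12.18
tool_pos: [0.6929, -0.03, 0.0283]
eef_rot: [-0.001, 1.0, -0.002, -0.003]
wrist_force: [-6.8, 0.9, 7.6]
width: 0.0599
```

Emit:
move_arm(
  steps=[
    {"dx": 10, "dy": 0, "dz": 0, "turn": 0},
    {"dx": 30, "dy": 0, "dz": 0, "turn": 0},
    {"dx": 55, "dy": 0, "dz": -20, "turn": 0},
    {"dx": 90, "dy": 0, "dz": -65, "turn": 0},
    {"dx": 130, "dy": 0, "dz": -110, "turn": 0},
    {"dx": 180, "dy": 0, "dz": -150, "turn": 0},
    {"dx": 230, "dy": 0, "dz": -190, "turn": 0},
    {"dx": 250, "dy": 0, "dz": -210, "turn": 0},
    {"dx": 250, "dy": 0, "dz": -210, "turn": 0},
  ],
)

```text
time: 13.3
tool_pos: [0.4447, -0.0289, 0.2414]
eef_rot: [-0.001, 1.0, -0.001, -0.0]
wrist_force: [0.9, -0.4, 0.2]
width: 0.0598
```

Run:
```python
from h import *
im=manip.capture("scene");cv2.imwrite("pics/s7.png",cv2.resize(im[110:270,200:400,::-1],None,fx=3.75,fy=3.75,interpolation=cv2.INTER_CUBIC));cv2.imwrite("pics/s7f.png",im[:,:,::-1])
im=manip.capture("side");cv2.imwrite("pics/t7.png",cv2.resize(im[150:320,170:340,::-1],None,fx=3.4,fy=3.4,interpolation=cv2.INTER_CUBIC))
```

```text
(no output)
```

View pics/s7.png

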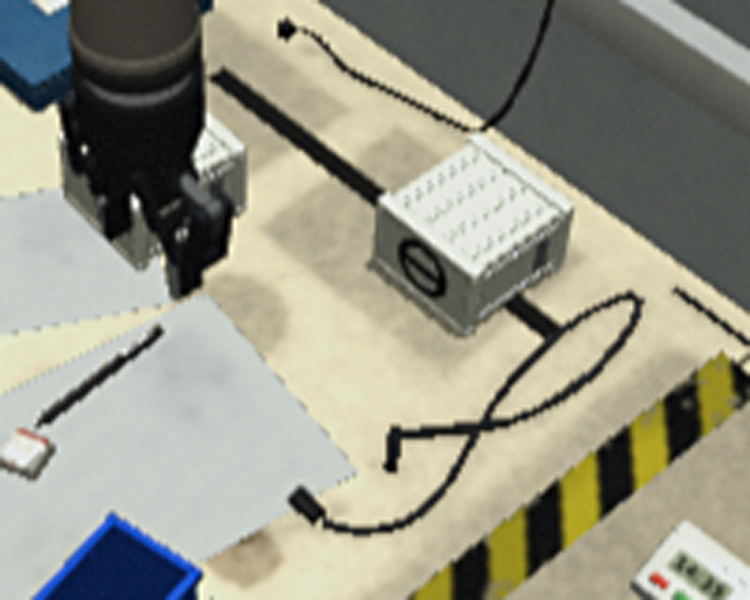

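View pics/t7.png

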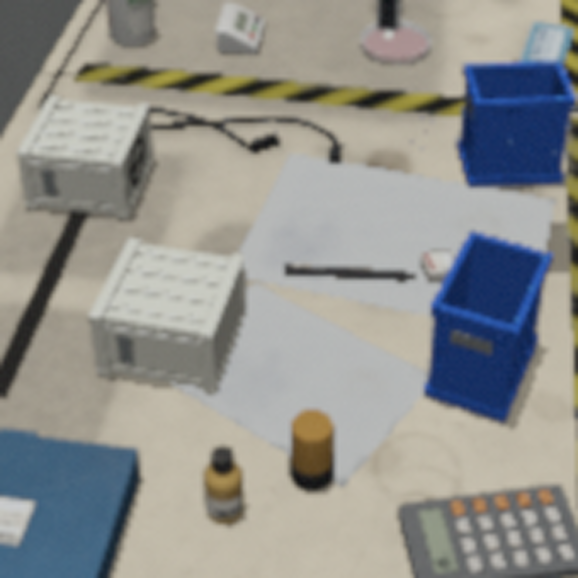

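View pics/s7f.png

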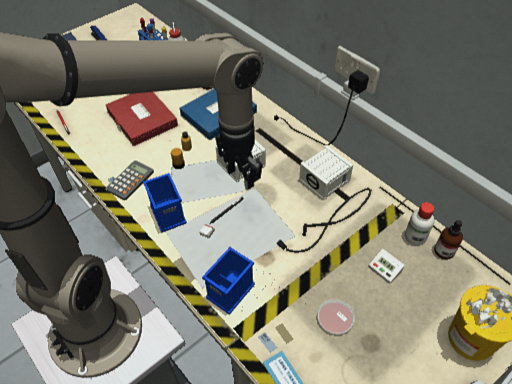

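Run:
```python
from h import *
cs=manip.get_calibration("scene");cd=manip.get_calibration("side")
f1=lambda p:np.array(p)/3.75+[200,110]
f2=lambda p:np.array(p)/3.4+[170,150]
print('scene NL FL FR NR top',unproj(cs,f1([(377,203),(480,137),(574,212),(474,275)]),.076).round(3)[:,:2].tolist(),'bottom NR FR',unproj(cs,f1([(472,335),(570,266)]),0).round(3)[:,:2].tolist())
print('line at right side',unproj(cs,f1([(507,302),(523,291)]),0).round(3)[:,:2].tolist())
print('side NL FL FR NR top',unproj(cd,f2([(135,170),(22,155),(57,98),(153,112)]),.076).round(3)[:,:2].tolist(),'bottom NL FL',unproj(cd,f2([(128,218),(27,207)]),0).round(3)[:,:2].tolist())
print('line at left side',unproj(cd,f2([(72,212),(86,214)]),0).round(3)[:,:2].tolist())
print('L head side',unproj(cd,f2([(92,316),(131,242)]),.076).round(3)[:,:2].tolist())
a=cv2.imread("pics/scene0.png").astype(int);b=cv2.imread("pics/s7f.png").astype(int)
d=np.abs(a-b).max(2)
for n,(x,y,w,h) in dict(case=(168,145,18,26),oil=(179,130,14,22),marker=(208,208,26,30),cover=(197,222,20,18),timer=(365,245,42,40),blueR=(200,245,56,68),cable=(275,235,60,20)).items(): print(n,(d[y:y+h,x:x+w]>60).sum())
```

```text
scene NL FL FR NR top [[0.704, 0.018], [0.815, 0.015], [0.81, -0.09], [0.707, -0.083]] bottom NR FR [[0.713, -0.084], [0.823, -0.087]]
line at right side [[0.758, -0.08], [0.775, -0.08]]
side NL FL FR NR top [[0.689, 0.034], [0.809, 0.026], [0.806, -0.078], [0.696, -0.067]] bottom NL FL [[0.707, 0.02], [0.818, 0.019]]
line at left side [[0.768, 0.02], [0.752, 0.021]]
L head side [[0.672, 0.239], [0.664, 0.14]]
case 1
oil 3
marker 7
cover 8
timer 0
blueR 17
cable 12
```

R spans x≈0.705–0.816 with the line at 0.760, so it is half beyond. L's head at 0.67 is short of the line, the bystanders are unchanged and the arm is clear. I'm handing in.

Run:
```python
from rig import manip
print(manip.observe()['time'],manip.observe()['wrist_force']);print(manip.finish_job())
```

```text
13.4 [ 1.04370867  0.47938019 -0.56868435]
the job is handed in; nothing more can be done
None
```

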